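Lay the scale ruler against the specimen board

TASK

Before the photograph, take the aluminium ruler with the raised grip off its sloped rest and lay it flat on the bench, grip upwards, flush against the long edge of the plywood specimen board that faces the robot, with its whole length alongside that edge. Let go of it there, and leave the other things on the bench and on the board where they are.

Things in the scene. Friction and masses are not known exactly. Their poses are not given: they have to be found in the camera images.
- ruler: Loose aluminium ruler: base 180 (y) x 40 (x) x 8 mm thick (z), black marks on both long edges; a raised grip bar along its middle, 110 mm long (y), 14 wide (x), 8 to 40 mm above the underside. Origin: centre of the underside; z out of the grip side. Both ends and both edges are alike. Starts on the sloped rest leaning 35 degrees, x pointing up the slope, lower edge on the ledge; 0.2 to 0.33 kg.
- rest: Fixed grey plastic rest, 210 mm wide (y), 90 deep (x), 90 tall, its face sloping 35 degrees towards the robot. Origin: centre of its foot on the bench; x points to its higher edge, away from the robot. The ruler's origin starts on the face, 70 mm above this origin, up to 12 mm aside in y. The ledge on the low edge stands 7 mm out of the face, less than the ruler's base.
- board: Fixed plywood specimen board flat on the bench, 260 mm wide (y), 160 deep (x), 10 thick. Origin: centre of its underside. The long edge that faces the robot is at x = -80 mm in its frame, running along y. A twig and seed capsules lie on its far half (x 30 to 75 mm, up to 36 mm above the bench); the strip along the edge facing the robot is bare.
- capsule_a: brown woody seed capsule, 24 mm wide and 24 mm tall, standing upright; origin at the centre of its foot. Bystander on the far half of the board.
- capsule_b: brown woody seed capsule, 24 mm wide and 24 mm tall, standing upright; origin at the centre of its foot. Bystander on the far half of the board.
- capsule_c: brown woody seed capsule, 24 mm wide and 24 mm tall, standing upright; origin at the centre of its foot. Bystander on the bench.
- tweezers: Steel tweezers lying along x, 120 mm long, 16 mm wide, 6 mm tall; origin at the centre of the underside. Bystander.
- jar: Amber glass jar, 60 mm wide, 80 mm tall; origin at the centre of its foot. Bystander.
- dish: White shallow dish, 90 mm wide, 16 mm tall; origin at the centre of its foot. Bystander.
- puck: White reference disc, 50 mm wide, 18 mm tall; origin at the centre of its underside. Bystander.
- steel_rule: Plain flat steel strip without a grip, 150 mm long (x), 30 mm wide, 4 mm thick, lying on the bench; origin at the centre of its underside. Bystander.
Things that resemble listed ones, but are neither listed nor needed, are in the scene too. Several things have the shape of the ruler; the one meant has the colours described above.

How it is judged:
At the end, for the whole second after the job is handed in: The ruler lies released and still, flat on the bench, grip up (0.04 rad, 4 mm), its long edge within 3 mm of the board edge facing the robot, parallel within 0.03 rad, its whole length alongside (centres within 42 mm); no bystander moved over 30 mm (x of ruler in the frame of board between -0.103 and -0.097 m and y of ruler in the frame of board between -0.042 and 0.042 m and angle between the y axis of ruler and the y axis of board, either way round below 0.03 rad and angle between ruler's own z axis and vertical below 0.04 rad and height (world z) of ruler below 0.004 m and linear speed of ruler below 0.01 m/s); the robot touches nothing.
It fails at once if a bystander was moved more than 30 mm (distance of any of capsule_a, capsule_b, capsule_c, tweezers, jar, dish, puck, steel_rule from where it was at the start of the episode above 0.03 m).
It also fails if it takes over 48 s, if anything falls off the work surface, if the arm or the gripper's body presses on something with over 40 N, if the wrist force passes 120 N, or if a joint passes its speed limit or range.

ROBOT

A 6-joint arm with a two-finger parallel gripper is mounted at the origin on the work surface. World frame = base frame: x ahead of the robot, y to its left, z up, the work surface at z = 0. Lengths are in m, angles in rad, forces in N, time in s.
With the tool pointing down it reaches from about 0.3 to 0.75 m from the base axis. Payload 8.5 kg.
Tool frame: the origin (TCP) lies midway between the tips of the shut fingers; the grasp point (between the pads) lies 19 mm behind it; z points along the fingers, y is the line along which they close (so a half turn about z gives the same grasp; the last joint's range is limited). The gripper opens to 85 mm and grips with 20 to 120 N. Pads are 22 mm wide; open, the fingers measure 114 mm over their backs; the gripper's body (76 mm by 85 mm) begins 54 mm behind the grasp point. The pads swing forward as they close: fully open they stand 13 mm farther back than shut.
Start: joints at [0.894, 0.381, 1.297, -0, 1.464, -0.215], TCP at [0.245, 0.492, 0.231] pointing down, gripper open.
Joint ranges: [-3.11, 3.11], [-0.89, 2.33], [0.22, 2.48], [-1.42, 4.56], [0.17, 2.85], [-2.88, 2.88]. Speed limits (rad/s): [2.39, 2.39, 3.14, 3.14, 3.14, 3.14].

INTERFACE

Orientations are given as a rotation vector (axis times angle).
In Python, from workcell import bot, vision, workorder gives the robot as it stands.
- The arm moves only by the shell command python3 -m crank 'ROWS' [FORCE]. ROWS is JSON, a list of rows, each an object of numbers: "dx", "dy", "dz": the shift along the tool's x, y, z in units of 30 mm (1.0 is 30 mm); "spin": the turn about the tool's z in units of 5 degrees (1.0 is 5 degrees); "hand": the opening, from -1 (shut) to 1 (fully open). In form: [{"dx": .., "dy": .., "dz": .., "spin": .., "hand": ..}, ...]. A call has 1 to 10 rows; each row shifts and turns the commanded pose from where the row before left it, along the tool's axes as they then stand; what a row does not reach is not made up. A row lasts 1/12 s, in which the tool goes at most 41.7 mm and 7.16 degrees, less where a joint would pass 70% of its speed; a pose out of reach is approached as far as the arm can. A call is refused whole if a number of a shift passes 1 or a number of a turn 1, either way. A call with a gripper value outside its range is refused whole. The fingers move at their own pace and stop on an object; FORCE is the grip in N (left out, the last holds). Time passes only in rows, so rows that do not move let the fingers close. It gives the time, the measured TCP pose, the force, the opening and the grip force at its end, in the units of the state.
- bot.sense(): the state, without advancing time (a new reading comes with each control period).
- vision.capture(name): name is "side" or "top" or "wrist"; returns the picture (384x512x3 uint8, red, green, blue); there is no depth.
- vision.camera_model(name): a dict with "K" (3x3 intrinsics, pixels), "D" ([k1, k2, p1, p2, k3] as OpenCV has them; the pictures are not rectified), "camera_from_world" (4x4, takes a point from world to camera coordinates); the wrist camera has in their place "tool_from_camera" (4x4, takes a point from camera to tool coordinates, whose origin is the TCP and whose axes are the flange's). Camera axes: x right, y down, z forward; pixel columns grow to the right and rows downward; lengths in m; the calibration is good to about 2 mm. A picture is of the moment at which its call begins: read the wrist's pose just before it. camera_model takes no time and is no camera call.
- workorder.sign_off(): hands the job in; it is judged then, once.
The state is a dict: "clock": time; "joint_positions": joint angles; "joint_vel": joint speeds; "joint_torque": joint torques, N m; "eef_pos": TCP position; "tcp_rot": TCP orientation; "wrist_force": force on the tool from outside, world axes, zero at the start; "ft_torque": the same for the moment, N m; "finger_gap": finger opening in m; "gripper_force": force on a finger pad.
Only numpy, scipy, OpenCV 4.12 (cv2) and the standard library are available. Lean on these libraries where they do the work, as an engineer would, in place of code of your own. Each camera call takes 0.05 s, during which the arm holds its last target. There are 200 camera calls.

## Working session

There is one attempt and no reset: what is moved stays moved. The work goes in short steps, Python scripts to look and compute and a shell command to move; the robot and the scene stay as the last step left them, time stands still between calls to the robot, and variables do not carry over. Pictures are saved under pics/ and viewed, at most 10 in all, crops included, and the job is handed in when it is done.

```bash
ls; mkdir -p pics; python3 - <<'E'
from workcell import bot, vision
import cv2, numpy as np
print(bot.sense())
a=vision.capture("top");b=vision.capture("side")
np.save("top.npy",a);np.save("side.npy",b)
cv2.imwrite("pics/top0.png",cv2.resize(a[:,:,::-1],(800,600)))
cv2.imwrite("pics/side0.png",cv2.resize(b[:,:,::-1],(800,600)))
for n in ("top","side","wrist"):print(n,vision.camera_model(n))
E
```

```text
pics
{'clock': 0.0, 'joint_positions': array([ 8.93713278e-01,  3.81224071e-01,  1.29828126e+00, -1.82053678e-06,
        1.46358388e+00, -2.15327416e-01]), 'joint_vel': array([ 0.00064835, -0.00129673,  0.00126873, -0.00012218, -0.0002815 ,
        0.00025062]), 'joint_torque': array([ 1.47701336e-03, -4.48462951e+01, -2.31280518e+01, -1.20810346e-04,
        4.75770226e-03, -9.08631506e-06]), 'eef_pos': array([0.24486328, 0.4921563 , 0.23068979]), 'tcp_rot': array([-7.18749479e-01, -3.05760558e+00,  2.12141350e-03]), 'wrist_force': array([ 0.45823662,  0.50740793, -0.3363294 ]), 'ft_torque': array([0.01035944, 0.0484186 , 0.02132059]), 'gripper_force': 0.0, 'finger_gap': 0.08519196304931034}
top {'K': array([[449.42043766,   0.        , 256.65080005],
       [  0.        , 449.42043766, 195.05163772],
       [  0.        ,   0.        ,   1.        ]]), 'D': array([-0.05198823,  0.        ,  0.        ,  0.        ,  0.        ]), 'camera_from_world': array([[-0.02271892, -0.99967796,  0.01130639, -0.0016151 ],
       [-0.99796485,  0.02200309, -0.05984998,  0.56058325],
       [ 0
[... 533 characters left out ...]
6, -0.50835979,  1.27961122],
       [ 0.        ,  0.        ,  0.        ,  1.        ]])}
wrist {'K': array([[343.36678921,   0.        , 253.21159988],
       [  0.        , 343.36678921, 187.00216673],
       [  0.        ,   0.        ,   1.        ]]), 'D': array([-0.06995555,  0.        ,  0.        ,  0.        ,  0.        ]), 'tool_from_camera': array([[-8.19759573e-04, -9.63585789e-01, -2.67398122e-01,
         6.69316525e-02],
       [ 9.99999664e-01, -7.94521772e-04, -2.02579615e-04,
        -2.06376887e-03],
       [-1.72507919e-05, -2.67398198e-01,  9.63586116e-01,
        -1.42899535e-01],
       [ 0.00000000e+00,  0.00000000e+00,  0.00000000e+00,
         1.00000000e+00]])}
```

View pics/top0.png

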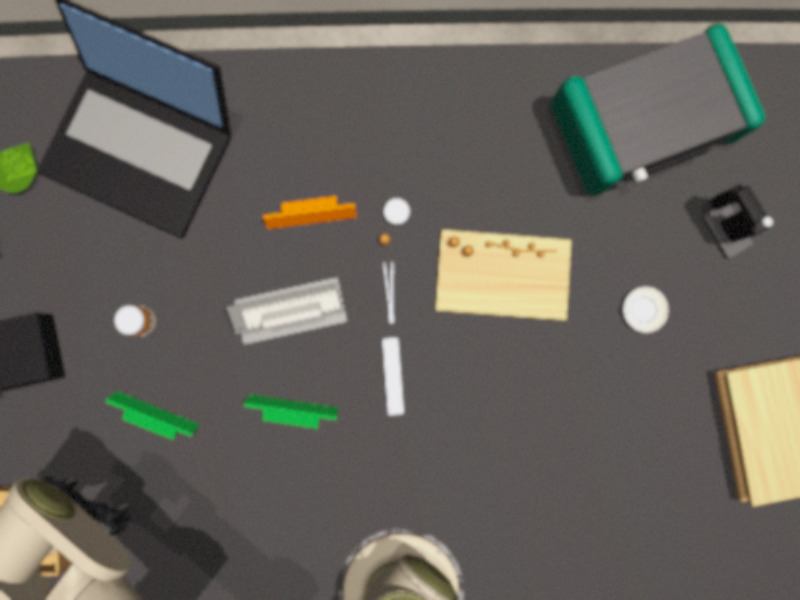

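View pics/side0.png

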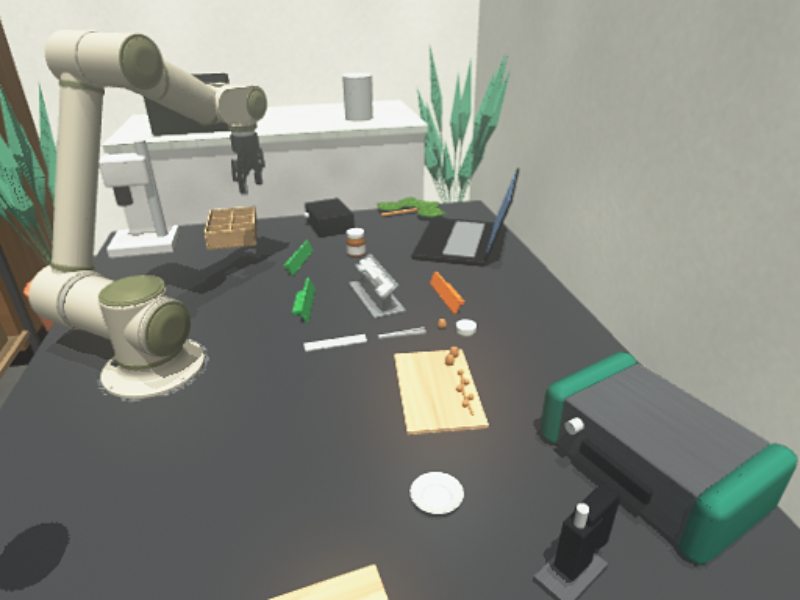

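The top view (800x600) shows these candidates:
- Aluminium ruler on the grey rest at about (290,310).
- Green look-alikes at (152,415) and (290,412).
- Orange look-alike at (310,212).
- Plain steel strip at (393,376).

By colour and by the rest I choose (290,310). The target board is at (505,275), with the capsules on its far edge. The board at (770,430) is a decoy.

The side view shows the ruler leaning on the rest at (375,275) and the board at (440,390).

```bash
cat > h.py <<'E'
import numpy as np, cv2
from scipy.spatial.transform import Rotation as R
from workcell import bot, vision
def cam(n,s=None):
    m=vision.camera_model(n)
    if n=="wrist":
        T=np.eye(4);T[:3,:3]=R.from_rotvec(s["tcp_rot"]).as_matrix();T[:3,3]=s["eef_pos"]
        W=T@m["tool_from_camera"]
    else: W=np.linalg.inv(m["camera_from_world"])
    return m["K"],m["D"],W
def ray(c,px):
    K,D,W=c
    p=cv2.undistortPoints(np.float64(px).reshape(-1,1,2),K,D).reshape(-1,2)
    return W[:3,3],np.c_[p,np.ones(len(p))]@W[:3,:3].T
def plane(c,px,z):
    o,d=ray(c,px); return o+d*((z-o[2])/d[:,2])[:,None]
def proj(c,P):
    K,D,W=c;V=np.linalg.inv(W)
    return cv2.projectPoints(np.float64(P).reshape(-1,1,3),cv2.Rodrigues(V[:3,:3])[0],V[:3,3],K,D)[0].reshape(-1,2)
E
python3 - <<'E'
from h import *
a=np.load("top.npy");c=cam("top")
hsv=cv2.cvtColor(a,cv2.COLOR_RGB2HSV)
m=cv2.inRange(hsv,(10,50,120),(35,255,255));m[:, :250]=0;m[:,400:]=0;m[:130]=0;m[220:]=0
k=max(cv2.findContours(m,0,1)[0],key=cv2.contourArea)
r=cv2.minAreaRect(k);print("board px",r)
B=plane(c,cv2.boxPoints(r),.01);print(B)
roi=a[165:230,135:235];v=roi.min(2)
m2=np.uint8(v>170)*255
for k in cv2.findContours(m2,0,1)[0]:
    if cv2.contourArea(k)>15:
        r=cv2.minAreaRect(k);p=cv2.boxPoints(r)+[135,165];print("bright",r);print(plane(c,p,.075))
x=cv2.resize(roi[:,:,::-1],None,fx=8,fy=8,interpolation=cv2.INTER_CUBIC);cv2.imwrite("pics/crop0.png",x)
E
```

```text
board px ((322.15643310546875, 175.42691040039062), (85.79373931884766, 54.03499984741211), 4.3160271644592285)
[[ 0.5467275  -0.07801356  0.01      ]
 [ 0.71471775 -0.09503921  0.01      ]
 [ 0.68919182 -0.36292691  0.01      ]
 [ 0.52070791 -0.34368265  0.01      ]]
bright ((51.2823486328125, 36.27058410644531), (21.259180068969727, 65.94684600830078), 77.47119140625)
[[0.55490196 0.29602569 0.075     ]
 [0.59301887 0.10534848 0.075     ]
 [0.53141189 0.09283452 0.075     ]
 [0.49346956 0.28300217 0.075     ]]
```

View pics/crop0.png

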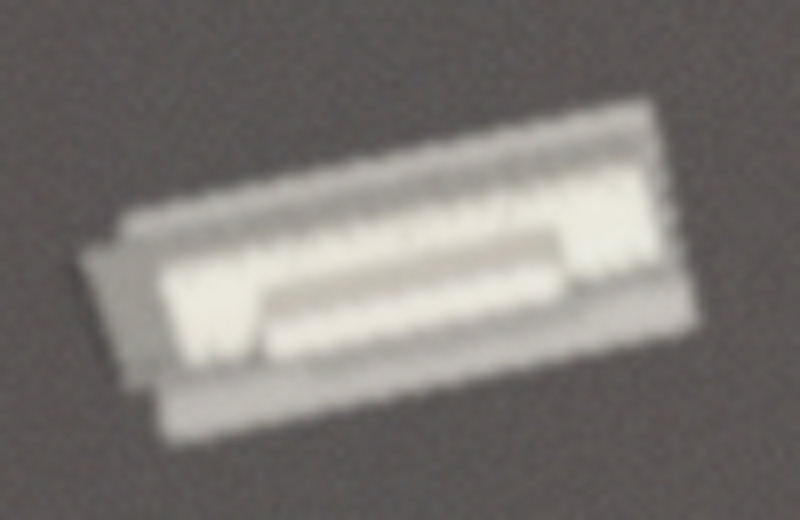

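The crop confirms the silver ruler with marks and a raised bar lying on the grey rest. Its bar top runs from about (265,345) to (565,280) in the crop. Next I turn the tool square to it.

```bash
cat >> h.py <<'E'
def rel(P,s=None,yaw=None):
    "units along the tool axes to P; spin units so that tool y has azimuth yaw (deg, mod 180)"
    s=s or bot.sense();M=R.from_rotvec(s["tcp_rot"]).as_matrix()
    az=np.degrees(np.arctan2(M[1,1],M[0,1]));out=[]
    if yaw is not None:
        sp=((az-yaw+90)%180-90); out=[sp/5]; M=M@R.from_euler("z",sp,degrees=True).as_matrix()
    return np.round(np.r_[M.T@(np.array(P)-s["eef_pos"])/.03,out],3),round(az,2)
E
python3 - <<'E'
from h import *
c=cam("top");p=np.array([[265,345],[565,280],[415,310]])/8+[135,165]
P=plane(c,p,.1);print(P);print(rel([P[2][0],P[2][1]-.0,.25],yaw=12))
E
```

```text
[[0.52325156 0.24345292 0.1       ]
 [0.54436518 0.13469632 0.1       ]
 [0.53471064 0.18906006 0.1       ]]
(array([-11.893,   7.348,  -0.638,  10.308]), np.float64(63.54))
```

```bash
python3 -m crank '[{"spin":1},{"spin":1},{"spin":1},{"spin":1},{"spin":1},{"spin":1},{"spin":1},{"spin":1},{"spin":1},{"spin":1}]'; python3 - <<'E'
from h import *
c=cam("top");p=np.array([[415,310]])/8+[135,165]
P=plane(c,p,.1);print(rel([P[0][0],P[0][1],.25],yaw=12))
E
```

```text
(array([-11.893,   7.348,  -0.638,  10.308]), np.float64(63.54))$[0]: bad value
```

```bash
python3 -m crank '[{"dx":0,"dy":0,"dz":0,"spin":1,"hand":1},{"dx":0,"dy":0,"dz":0,"spin":1,"hand":1},{"dx":0,"dy":0,"dz":0,"spin":1,"hand":1},{"dx":0,"dy":0,"dz":0,"spin":1,"hand":1},{"dx":0,"dy":0,"dz":0,"spin":1,"hand":1},{"dx":0,"dy":0,"dz":0,"spin":1,"hand":1},{"dx":0,"dy":0,"dz":0,"spin":1,"hand":1},{"dx":0,"dy":0,"dz":0,"spin":1,"hand":1},{"dx":0,"dy":0,"dz":0,"spin":1,"hand":1},{"dx":0,"dy":0,"dz":0,"spin":1,"hand":1}]'; python3 - <<'E'
from h import *
print(rel([.5347,.189,.25],yaw=12))
E
```

```text
clock: 0.93
eef_pos: [0.2449, 0.4922, 0.2309]
tcp_rot: [-1.949, -2.464, 0.001]
wrist_force: [0.8, 0.6, 0.5]
finger_gap: 0.0855
gripper_force: 0.0
(array([-11.895,   7.345,  -0.634,   0.258]), np.float64(13.29))
```

```bash
python3 -m crank '[{"dx":-1,"dy":0.6,"dz":-0.06,"spin":0.26,"hand":1},{"dx":-1,"dy":0.6,"dz":-0.06,"spin":0,"hand":1},{"dx":-1,"dy":0.6,"dz":-0.06,"spin":0,"hand":1},{"dx":-1,"dy":0.6,"dz":-0.06,"spin":0,"hand":1},{"dx":-1,"dy":0.6,"dz":-0.06,"spin":0,"hand":1},{"dx":-1,"dy":0.6,"dz":-0.06,"spin":0,"hand":1},{"dx":-1,"dy":0.6,"dz":-0.06,"spin":0,"hand":1},{"dx":-1,"dy":0.6,"dz":-0.06,"spin":0,"hand":1},{"dx":-1,"dy":0.6,"dz":-0.06,"spin":0,"hand":1},{"dx":-1,"dy":0.6,"dz":-0.06,"spin":0,"hand":1}]'; python3 -m crank '[{"dx":-1,"dy":0.6,"dz":0,"spin":0,"hand":1},{"dx":-0.9,"dy":0.75,"dz":0,"spin":0,"hand":1},{"dx":0,"dy":0,"dz":0,"spin":0,"hand":1},{"dx":0,"dy":0,"dz":0,"spin":0,"hand":1}]'
python3 - <<'E'
from h import *
s=bot.sense();a=vision.capture("wrist");np.save("w1.npy",a);np.save("s1.npy",s,allow_pickle=True)
print(rel([.5347,.189,.25],s,12))
cv2.imwrite("pics/w1.png",cv2.resize(a[:,:,::-1],(800,600)))
E
```

```text
clock: 1.77
eef_pos: [0.4859, 0.2364, 0.2492]
tcp_rot: [-1.972, -2.445, 0.001]
wrist_force: [0.2, 0.6, 0.1]
finger_gap: 0.0851
gripper_force: 0.0
clock: 2.1
eef_pos: [0.5376, 0.1896, 0.2484]
tcp_rot: [-1.974, -2.442, 0.002]
wrist_force: [-0.2, 0.7, 0.4]
finger_gap: 0.085
gripper_force: 0.0
(array([ 0.001, -0.097, -0.053,  0.019]), np.float64(12.09))
```

View pics/w1.png

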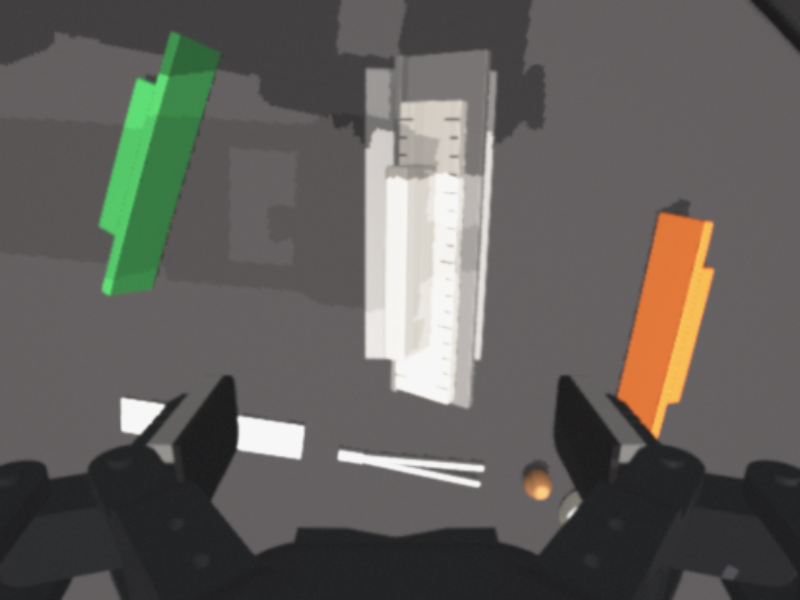

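The wrist view shows the ruler running vertically. Its bar top lies between columns 387 and 406, from row 175 to row 357. The uphill side is to the right.

```bash
python3 - <<'E'
from h import *
s=np.load("s1.npy",allow_pickle=True).item();c=cam("wrist",s)
p=np.array([[387,178],[386,357],[407,175],[405,358]])*.64
g=cv2.cvtColor(np.load("w1.npy"),cv2.COLOR_RGB2GRAY)
for r in (130,160,190,215):print(r,g[r,230:310].tolist())
for z in (.095,.103,.110):
    P=plane(c,p,z);print(z,P.round(4).tolist(),[np.linalg.norm(P[0]-P[1]).round(4),np.linalg.norm(P[2]-P[3]).round(4)],np.degrees(np.arctan2(-(P[0]-P[1])[0],(P[0]-P[1])[1])))
# board in top: near edge
E
```

```text
130 [89, 87, 94, 132, 182, 208, 210, 210, 208, 209, 210, 210, 209, 209, 209, 209, 213, 228, 242, 244, 244, 245, 244, 244, 244, 244, 244, 245, 246, 245, 236, 221, 217, 219, 217, 215, 214, 214, 213, 213, 214, 215, 216, 223, 231, 232, 232, 237, 245, 247, 247, 247, 247, 247, 247, 247, 247, 247, 247, 247, 247, 247, 246, 238, 232, 228, 215, 193, 185, 185, 184, 185, 185, 185, 185, 186, 183, 171, 172, 205]
160 [88, 87, 96, 135, 184, 209, 211, 212, 211, 211, 212, 211, 211, 210, 209, 208, 218, 236, 243, 245, 245, 245, 244, 244, 244, 244, 245, 245, 245, 241, 227, 217, 219, 218, 216, 214, 214, 213, 213, 215, 216, 216, 214, 216, 215, 214, 222, 235, 243, 244, 244, 245, 245, 245, 245, 244, 244, 244, 244, 244, 243, 236, 222, 210, 192, 169, 164, 164, 164, 163, 164, 165, 165, 166, 168, 160, 144, 170, 212, 225]
190 [88, 87, 96, 135, 185, 210, 214, 214, 214, 213, 213, 212, 213, 213, 211, 210, 224, 242, 244, 245, 245, 244, 244, 244, 245, 245, 245, 246, 245, 235, 222, 218, 220, 218, 215, 214, 213, 213, 218, 225, 232, 232, 233, 232, 232, 236, 244, 247, 247, 247, 247, 247, 247, 247, 246, 244, 242, 240, 241,
[... 297 characters left out ...]
, 218, 223, 230, 232, 232, 232, 236, 244, 247, 247, 247, 247, 247, 247, 247, 247, 247, 247, 247, 247, 246, 238, 230, 226, 212, 191, 184, 185, 185, 185, 185, 184, 186, 190, 182, 167, 194, 223, 227, 216, 169, 115]
0.095 [[0.522, 0.2351, 0.095], [0.5428, 0.1329, 0.095], [0.5323, 0.2389, 0.095], [0.5539, 0.1347, 0.095]] [np.float64(0.1042), np.float64(0.1065)] 11.47867446724919
0.103 [[0.5221, 0.2356, 0.103], [0.5422, 0.1362, 0.103], [0.5321, 0.2393, 0.103], [0.5531, 0.1379, 0.103]] [np.float64(0.1014), np.float64(0.1036)] 11.47867446724917
0.11 [[0.5221, 0.236, 0.11], [0.5418, 0.139, 0.11], [0.5318, 0.2397, 0.11], [0.5524, 0.1407, 0.11]] [np.float64(0.099), np.float64(0.1011)] 11.47867446724917
```

```bash
python3 - <<'E'
from h import *
s=np.load("s1.npy",allow_pickle=True).item();c=cam("wrist",s)
# bar edges via subpixel columns at rows 130..215 (near edge, far edge of top face)
p=np.array([[387,168],[386,357],[407,168],[405,358]])*.64
P=plane(c,p,.103);T=P.mean(0);print(P.round(4),T,np.linalg.norm(P[0]-P[1]))
u=np.array([np.cos(np.radians(11.6)),np.sin(np.radians(11.6)),0])
G=T+u*.0056;np.save("G.npy",G)
print(rel([G[0],G[1],.15],yaw=11.6))
E
```

```text
[[0.521  0.2407 0.103 ]
 [0.5422 0.1362 0.103 ]
 [0.5313 0.2429 0.103 ]
 [0.5531 0.1379 0.103 ]] [0.53691143 0.1893925  0.103     ] 0.106616186619024
(array([-0.04 ,  0.19 ,  3.291,  0.117]), np.float64(12.19))
```

```bash
python3 -m crank '[{"dx":-0.04,"dy":0.19,"dz":0.8,"spin":0.12,"hand":-0.06},{"dx":0,"dy":0,"dz":0.8,"spin":0,"hand":-0.06},{"dx":0,"dy":0,"dz":0.8,"spin":0,"hand":-0.06},{"dx":0,"dy":0,"dz":0.8,"spin":0,"hand":-0.06},{"dx":0,"dy":0,"dz":0.7,"spin":0,"hand":-0.06},{"dx":0,"dy":0,"dz":0,"spin":0,"hand":-0.06},{"dx":0,"dy":0,"dz":0,"spin":0,"hand":-0.06}]' 40
python3 - <<'E'
from h import *
s=bot.sense();a=vision.capture("wrist");G=np.load("G.npy")
print(rel([G[0],G[1],.089],s,11.6))
cv2.imwrite("pics/w2.png",a[:,:,::-1])
E
```

```text
clock: 2.73
eef_pos: [0.5418, 0.1917, 0.1324]
tcp_rot: [-1.982, -2.436, 0.002]
wrist_force: [-0.0, 0.3, 0.6]
finger_gap: 0.0403
gripper_force: 0.0
(array([-0.042,  0.015,  1.445,  0.024]), np.float64(11.72))
```

View pics/w2.png

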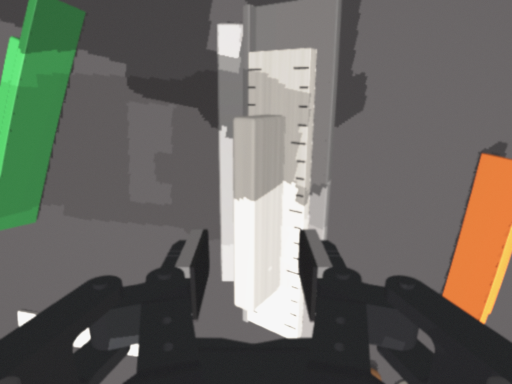

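The bar top (columns 235–282, rows 117–307) lies between the two fingers, so I descend and close.

```bash
python3 -m crank '[{"dx":-0.04,"dy":0,"dz":0.5,"spin":0,"hand":-0.06},{"dx":0,"dy":0,"dz":0.5,"spin":0,"hand":-0.06},{"dx":0,"dy":0,"dz":0.44,"spin":0,"hand":-0.06},{"dx":0,"dy":0,"dz":0,"spin":0,"hand":-0.06}]' 40
python3 -m crank '[{"dx":0,"dy":0,"dz":0,"spin":0,"hand":-0.5},{"dx":0,"dy":0,"dz":0,"spin":0,"hand":-1},{"dx":0,"dy":0,"dz":0,"spin":0,"hand":-1},{"dx":0,"dy":0,"dz":0,"spin":0,"hand":-1},{"dx":0,"dy":0,"dz":0,"spin":0,"hand":-1},{"dx":0,"dy":0,"dz":0,"spin":0,"hand":-1}]' 40
```

```text
clock: 3.12
eef_pos: [0.5423, 0.1899, 0.0888]
tcp_rot: [-1.984, -2.435, 0.001]
wrist_force: [-0.2, -0.2, -0.6]
finger_gap: 0.0403
gripper_force: 0.0
clock: 3.62
eef_pos: [0.5417, 0.1897, 0.0913]
tcp_rot: [-1.984, -2.435, 0.002]
wrist_force: [-9.2, -2.6, 8.1]
finger_gap: 0.0197
gripper_force: 35.7
```

```bash
python3 -m crank '[{"dx":0,"dy":0,"dz":-0.2,"spin":0,"hand":-1},{"dx":0,"dy":0,"dz":-0.3,"spin":0,"hand":-1},{"dx":0,"dy":0,"dz":-0.5,"spin":0,"hand":-1},{"dx":0,"dy":0,"dz":-0.5,"spin":0,"hand":-1},{"dx":0,"dy":0,"dz":-0.5,"spin":0,"hand":-1},{"dx":0,"dy":0,"dz":-0.5,"spin":0,"hand":-1},{"dx":0,"dy":0,"dz":0,"spin":0,"hand":-1},{"dx":0,"dy":0,"dz":0,"spin":0,"hand":-1}]' 60
python3 - <<'E'
from h import *
s=bot.sense();a=vision.capture("wrist");b=vision.capture("side")
x=np.hstack([a,cv2.resize(b[100:244,180:372],(512,384))])[:,:,::-1]
cv2.imwrite("pics/w3.png",cv2.resize(x,(800,300)))
np.save("top2.npy",vision.capture("top"))
E
```

```text
clock: 4.28
eef_pos: [0.5431, 0.1898, 0.1652]
tcp_rot: [1.983, 2.434, 0.003]
wrist_force: [-0.1, 0.6, -2.1]
finger_gap: 0.012
gripper_force: 57.5
```

View pics/w3.png

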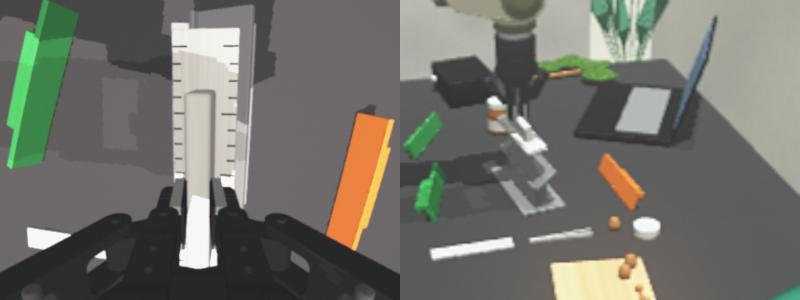

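The wrist and side views show the ruler lifted clear and squared upright between the pads. The bar sits between the pads at about (200,190) in the left half. Next I carry it to a pose beside the board.

```bash
python3 - <<'E'
from h import *
print(rel([.4885,-.2075,.13],yaw=-5.5))
E
python3 -m crank '[{"dx":-0.4,"dy":0,"dz":0,"spin":0.42,"hand":-1},{"dx":-0.8,"dy":0,"dz":0,"spin":0.6,"hand":-1},{"dx":-1,"dy":0,"dz":0,"spin":0.6,"hand":-1},{"dx":-1,"dy":0,"dz":0,"spin":0.6,"hand":-1},{"dx":-1,"dy":0,"dz":0,"spin":0.6,"hand":-1},{"dx":-1,"dy":0,"dz":0,"spin":0.6,"hand":-1},{"dx":-1,"dy":0,"dz":0,"spin":0,"hand":-1},{"dx":-1,"dy":0,"dz":0,"spin":0,"hand":-1},{"dx":-1,"dy":0,"dz":0,"spin":0,"hand":-1},{"dx":-1,"dy":0,"dz":0,"spin":0,"hand":-1}]'
python3 - <<'E'
from h import *
print(rel([.4885,-.2075,.13],yaw=-5.5))
E
```

```text
(array([-13.347,  -0.518,   1.116,   3.428]), np.float64(11.64))
clock: 5.27
eef_pos: [0.5414, -0.0871, 0.1636]
tcp_rot: [-2.326, -2.11, 0.001]
wrist_force: [0.2, 0.9, -2.2]
finger_gap: 0.0121
gripper_force: 57.4
(array([-4.165, -1.37 ,  1.12 , -0.015]), np.float64(-5.57))
```

```bash
python3 -m crank '[{"dx":-0.85,"dy":-0.35,"dz":0.2,"spin":0,"hand":-1},{"dx":-0.85,"dy":-0.35,"dz":0.2,"spin":0,"hand":-1},{"dx":-0.85,"dy":-0.35,"dz":0.2,"spin":0,"hand":-1},{"dx":-0.8,"dy":-0.32,"dz":0.26,"spin":0,"hand":-1},{"dx":-0.4,"dy":0,"dz":0.26,"spin":0,"hand":-1},{"dx":0,"dy":0,"dz":0,"spin":0,"hand":-1},{"dx":0,"dy":0,"dz":0,"spin":0,"hand":-1},{"dx":0,"dy":0,"dz":0,"spin":0,"hand":-1}]'
python3 - <<'E'
from h import *
s=bot.sense();a=vision.capture("wrist");np.save("w4.npy",a);np.save("s4.npy",s,allow_pickle=True)
print(rel([.4885,-.2075,.13],s,-5.5))
cv2.imwrite("pics/w4.png",cv2.resize(a[:,:,::-1],(800,600)))
E
```

```text
clock: 5.93
eef_pos: [0.4908, -0.1925, 0.1305]
tcp_rot: [-2.325, -2.113, -0.0]
wrist_force: [0.1, 0.2, -2.3]
finger_gap: 0.012
gripper_force: 57.5
(array([-0.505, -0.03 ,  0.018,  0.008]), np.float64(-5.46))
```

View pics/w4.png

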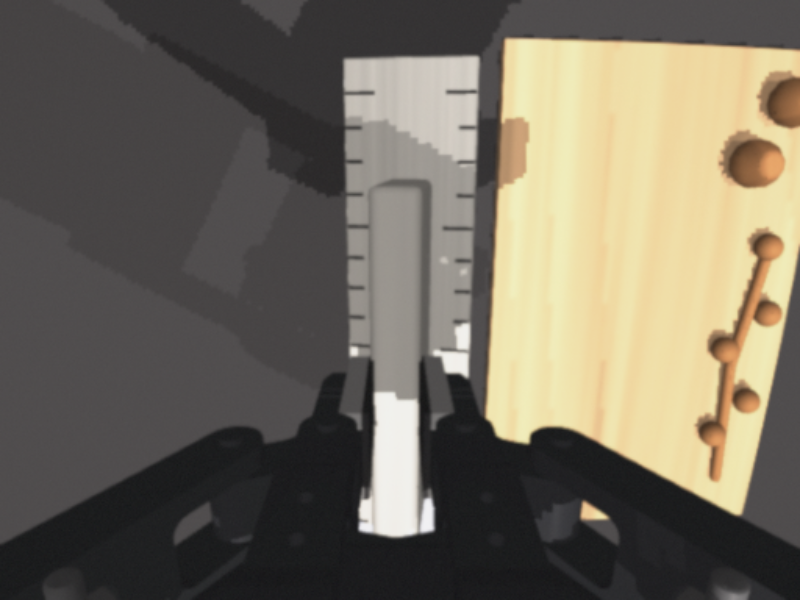

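The held ruler's base spans columns 345–479 at row 58 and 350–469 at row 350. The board's near edge runs from (505,38) to (486,410). I fit these lines to sub-pixel accuracy.

```bash
cat > meas.py <<'E'
from h import *
def line(g,p0,p1,w=5,n=40):
    "subpixel steepest column near the line p0-p1 (512x384 px), robust line fit, points back"
    pts=[]
    for t in np.linspace(0,1,n):
        x,y=np.array(p0)*(1-t)+np.array(p1)*t; r=int(round(y)); c0=int(round(x))-w
        d=np.abs(np.diff(g[r,c0:c0+2*w+1].astype(float))); i=d.argmax()
        if d[i]<8: continue
        q=d[max(i-1,0):i+2]; pts.append([c0+max(i-1,0)+(q*np.arange(len(q))).sum()/q.sum()+.5,r])
    pts=np.float32(pts); vx,vy,x0,y0=cv2.fitLine(pts,cv2.DIST_HUBER,0,.01,.01).ravel()
    f=lambda y:[x0+vx/vy*(y-y0),y]
    res=pts[:,0]-[f(y)[0] for y in pts[:,1]]
    return np.array([f(p0[1]),f(p1[1])]),np.median(abs(res)).round(2)
def yaw(a,b):
    d=a-b; return np.degrees(np.arctan2(-d[0],d[1]))
E
python3 - <<'E'
from meas import *
s=np.load("s4.npy",allow_pickle=True).item();a=np.load("w4.npy");g=cv2.GaussianBlur(cv2.cvtColor(a,cv2.COLOR_RGB2GRAY),(3,3),0);c=cam("wrist",s)
k=.64;L,e1=line(g,(345*k,64*k),(349*k,335*k));Rr,e2=line(g,(479*k,64*k),(470*k,335*k))
B,e3=line(g,(504*k,50*k),(488*k,380*k));print(L,Rr,B,e1,e2,e3)
Pb=plane(c,B,.01);yb=yaw(Pb[0],Pb[1]);print("board edge",Pb,yb)
for h in (.020,.025,.029):
    z=s["eef_pos"][2]-h;l=plane(c,L,z);r=plane(c,Rr,z);print(h,"width",[np.linalg.norm((r-l)[i][:2]).round(4) for i in (0,1)],"yaw",yaw(l[0],l[1]),yaw(r[0],r[1]))
    M=R.from_rotvec(s["tcp_rot"]).as_matrix();print(((l+r)/2-s["eef_pos"])@M)
# corners: ruler end at row 57, board corner (505,38)
print("corner",plane(c,[[505*k,38*k]],.01), "ruler end tool",(plane(c,[[412*k,57*k]],s["eef_pos"][2]-.027)-s["eef_pos"])@M)
print("bar end tool",(plane(c,[[400*k,183*k]],s["eef_pos"][2]+.005)-s["eef_pos"])@M)
E
```

```text
[[219.37583923  40.96      ]
 [223.04319763 214.4       ]] [[306.32791138  40.96      ]
 [300.40997314 214.4       ]] [[322.52731323  32.        ]
 [311.92895508 243.2       ]] 0.21 0.17 0.16
board edge [[ 0.55074708 -0.08970394  0.01      ]
 [ 0.53428618 -0.25336306  0.01      ]] -5.74351476385575
0.02 width [np.float64(0.0388), np.float64(0.039)] yaw -5.58878112961807 -5.442369043279747
[[0.08785203 0.00423569 0.02002722]
 [0.00591259 0.00415892 0.02000177]]
0.025 width [np.float64(0.04), np.float64(0.0402)] yaw -5.588781129618124 -5.442369043279754
[[0.0885415  0.00437143 0.02502744]
 [0.0040874  0.0042923  0.0250012 ]]
0.029 width [np.float64(0.0409), np.float64(0.0412)] yaw -5.588781129618098 -5.442369043279728
[[0.08909308 0.00448003 0.02902761]
 [0.00262724 0.00439901 0.02900075]]
corner [[ 0.55152501 -0.08452304  0.01      ]] ruler end tool [[0.09072059 0.00478425 0.02702811]]
bar end tool [[ 0.05586163  0.00098676 -0.00498266]]
```

```bash
python3 -m crank '[{"dx":-0.25,"dy":0.34,"dz":0.3,"spin":0.04,"hand":-1},{"dx":-0.25,"dy":0.34,"dz":0.6,"spin":0,"hand":-1},{"dx":0,"dy":0,"dz":0.8,"spin":0,"hand":-1},{"dx":0,"dy":0,"dz":0.8,"spin":0,"hand":-1},{"dx":0,"dy":0,"dz":0.4,"spin":0,"hand":-1},{"dx":0,"dy":0,"dz":0,"spin":0,"hand":-1}]' 
python3 -m crank '[{"dx":0,"dy":0,"dz":0.1,"spin":0,"hand":-1},{"dx":0,"dy":0,"dz":0,"spin":0,"hand":-1}]' 25
```

```text
clock: 6.48
eef_pos: [0.5087, -0.2083, 0.0412]
tcp_rot: [-2.324, -2.107, 0.002]
wrist_force: [0.2, -0.1, -2.5]
finger_gap: 0.0117
gripper_force: 57.5
clock: 6.65
eef_pos: [0.51, -0.2097, 0.0413]
tcp_rot: [2.326, 2.109, 0.001]
wrist_force: [-0.3, -0.7, -2.2]
finger_gap: 0.0121
gripper_force: 57.5
```

```bash
python3 -m crank '[{"dx":0,"dy":0,"dz":0.1,"spin":0,"hand":-1},{"dx":0,"dy":0,"dz":0.1,"spin":0,"hand":-1},{"dx":0,"dy":0,"dz":0,"spin":0,"hand":-1}]' 25
python3 -m crank '[{"dx":0,"dy":0,"dz":0.1,"spin":0,"hand":-1},{"dx":0,"dy":0,"dz":0,"spin":0,"hand":-1}]' 25
```

```text
clock: 6.9
eef_pos: [0.5093, -0.2099, 0.0346]
tcp_rot: [2.328, 2.109, 0.0]
wrist_force: [-0.2, 0.5, -2.8]
finger_gap: 0.0122
gripper_force: 57.5
clock: 7.07
eef_pos: [0.5107, -0.2105, 0.0326]
tcp_rot: [2.326, 2.106, 0.003]
wrist_force: [3.2, 0.8, 2.9]
finger_gap: 0.0124
gripper_force: 56.7
```

```bash
python3 -m crank '[{"dx":0,"dy":0,"dz":0.07,"spin":0,"hand":-1},{"dx":0,"dy":0,"dz":0,"spin":0,"hand":-1}]' 25
python3 -m crank '[{"dx":0,"dy":0,"dz":0.04,"spin":0,"hand":-1},{"dx":0,"dy":0,"dz":0,"spin":0,"hand":-1},{"dx":0,"dy":0,"dz":0,"spin":0,"hand":-1}]' 25
python3 - <<'E'
from h import *
s=bot.sense();a=vision.capture("wrist");np.save("w5.npy",a);np.save("s5.npy",s,allow_pickle=True)
cv2.imwrite("pics/w5.png",cv2.resize(a[:,:,::-1],(800,600)))
E
```

```text
clock: 7.23
eef_pos: [0.5117, -0.2107, 0.0317]
tcp_rot: [2.324, 2.104, 0.005]
wrist_force: [5.0, 4.0, 13.5]
finger_gap: 0.0117
gripper_force: 58.1
clock: 7.48
eef_pos: [0.5124, -0.2108, 0.0312]
tcp_rot: [2.323, 2.103, 0.006]
wrist_force: [6.5, 4.1, 16.2]
finger_gap: 0.0124
gripper_force: 59.1
```

View pics/w5.png

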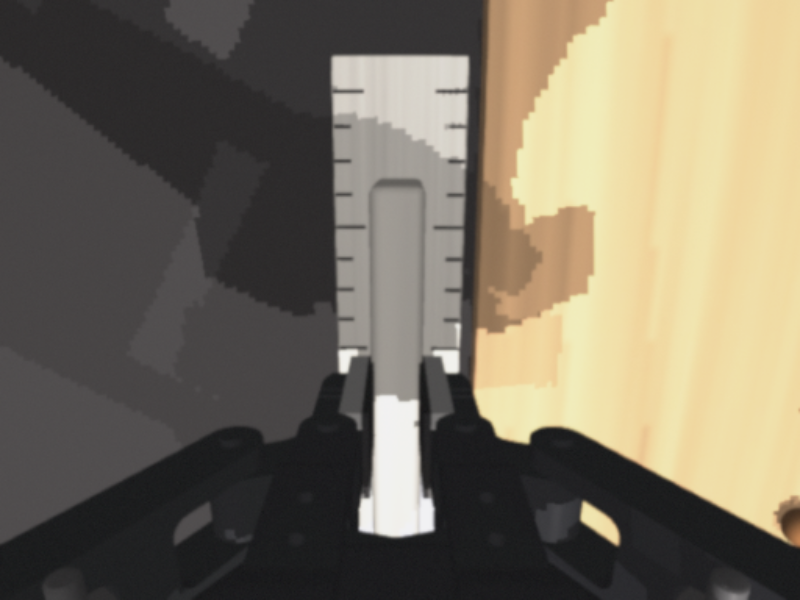

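The ruler now sits level: its base spans columns 333–468, with the bar centred at 397. It is parallel to the board edge (about 485 falling to 474), with a gap of 4–5 mm. I ease off the downward force and slide it flush.

```bash
python3 -m crank '[{"dx":0,"dy":0,"dz":-0.04,"spin":0,"hand":-1},{"dx":0,"dy":0.05,"dz":0,"spin":0,"hand":-1},{"dx":0,"dy":0.05,"dz":0,"spin":0,"hand":-1},{"dx":0,"dy":0,"dz":0,"spin":0,"hand":-1}]'
python3 -m crank '[{"dx":0,"dy":0.05,"dz":0,"spin":0,"hand":-1},{"dx":0,"dy":0,"dz":0,"spin":0,"hand":-1}]'
python3 -m crank '[{"dx":0,"dy":0.05,"dz":0,"spin":0,"hand":-1},{"dx":0,"dy":0,"dz":0,"spin":0,"hand":-1}]'
```

```text
clock: 7.87
eef_pos: [0.5122, -0.2107, 0.0307]
tcp_rot: [2.327, 2.109, -0.002]
wrist_force: [-4.5, 0.1, 13.9]
finger_gap: 0.0116
gripper_force: 58.7
clock: 8.03
eef_pos: [0.5129, -0.2107, 0.0306]
tcp_rot: [-2.327, -2.109, 0.003]
wrist_force: [-6.4, -0.6, 14.8]
finger_gap: 0.0121
gripper_force: 58.8
clock: 8.2
eef_pos: [0.5142, -0.2107, 0.0306]
tcp_rot: [-2.327, -2.109, 0.003]
wrist_force: [-7.8, 0.5, 15.1]
finger_gap: 0.012
gripper_force: 58.9
```

```bash
python3 -m crank '[{"dx":0,"dy":0,"dz":-0.06,"spin":0,"hand":-1},{"dx":0,"dy":0.06,"dz":0,"spin":0,"hand":-1},{"dx":0,"dy":0,"dz":0,"spin":0,"hand":-1}]'
python3 -m crank '[{"dx":0,"dy":0.06,"dz":0,"spin":0,"hand":-1},{"dx":0,"dy":0,"dz":0,"spin":0,"hand":-1}]'
python3 - <<'E'
from h import *
s=bot.sense();a=vision.capture("wrist");np.save("w6.npy",a);np.save("s6.npy",s,allow_pickle=True)
for r in (60,100,140,190,215):print(r,a[r,285:320,0].tolist())
E
```

```text
clock: 8.45
eef_pos: [0.5173, -0.2108, 0.0312]
tcp_rot: [2.328, 2.109, -0.0]
wrist_force: [-0.1, 0.1, 1.9]
finger_gap: 0.0122
gripper_force: 57.2
clock: 8.62
eef_pos: [0.518, -0.2107, 0.0309]
tcp_rot: [-2.326, -2.108, 0.003]
wrist_force: [-5.2, -0.7, 3.3]
finger_gap: 0.0119
gripper_force: 57.4
60 [144, 144, 156, 149, 143, 152, 168, 174, 168, 169, 191, 194, 160, 124, 145, 171, 183, 186, 185, 186, 184, 183, 183, 184, 186, 190, 193, 197, 200, 204, 206, 208, 208, 209, 209]
100 [164, 169, 185, 200, 205, 208, 207, 198, 186, 186, 182, 165, 141, 149, 176, 186, 187, 187, 186, 186, 185, 184, 185, 189, 191, 195, 199, 203, 206, 208, 209, 210, 209, 210, 210]
140 [164, 162, 161, 162, 163, 165, 166, 167, 165, 159, 141, 123, 127, 142, 149, 149, 148, 148, 147, 148, 146, 148, 147, 148, 148, 149, 150, 152, 154, 157, 160, 163, 165, 166, 164]
190 [159, 160, 159, 160, 161, 163, 163, 162, 154, 134, 125, 140, 151, 151, 150, 149, 149, 147, 148, 148, 149, 149, 151, 151, 152, 154, 156, 159, 162, 164, 165, 165, 164, 163, 161]
215 [156, 157, 157, 159, 160, 161, 159, 152, 143, 181, 229, 240, 240, 240, 240, 239, 240, 239, 239, 240, 240, 241, 240, 236, 234, 238, 239, 239, 239, 239, 240, 239, 239, 239, 240]
```

```bash
python3 -m crank '[{"dx":0,"dy":0.03,"dz":0,"spin":0,"hand":-1},{"dx":0,"dy":0,"dz":0,"spin":0,"hand":-1}]'
python3 -m crank '[{"dx":0,"dy":-0.02,"dz":0,"spin":0,"hand":-1},{"dx":0,"dy":0,"dz":0,"spin":0,"hand":-0.4},{"dx":0,"dy":0,"dz":0,"spin":0,"hand":-0.2},{"dx":0,"dy":0,"dz":0,"spin":0,"hand":-0.1},{"dx":0,"dy":0,"dz":0,"spin":0,"hand":-0.1}]'
python3 -m crank '[{"dx":0,"dy":0,"dz":-0.3,"spin":0,"hand":-0.1},{"dx":0,"dy":0,"dz":-0.8,"spin":0,"hand":-0.1},{"dx":0,"dy":0,"dz":-1,"spin":0,"hand":-0.1},{"dx":0,"dy":0,"dz":-1,"spin":0,"hand":-0.1},{"dx":0,"dy":0,"dz":-1,"spin":0,"hand":-0.1},{"dx":0,"dy":0,"dz":0,"spin":0,"hand":-0.1},{"dx":0,"dy":0,"dz":0,"spin":0,"hand":-0.1}]'
python3 - <<'E'
from h import *
s=bot.sense();a=vision.capture("wrist");np.save("w7.npy",a);np.save("s7.npy",s,allow_pickle=True);b=vision.capture("top");np.save("top7.npy",b)
x=np.hstack([a,cv2.resize(b[140:236,250:378],(512,384),interpolation=cv2.INTER_CUBIC)])[:,:,::-1]
cv2.imwrite("pics/w7.png",cv2.resize(x,(800,300)))
E
```

```text
clock: 8.83
eef_pos: [0.5182, -0.2107, 0.0309]
tcp_rot: [-2.325, -2.107, 0.004]
wrist_force: [-7.8, -0.4, 5.0]
finger_gap: 0.0117
gripper_force: 57.6
clock: 9.25
eef_pos: [0.5195, -0.2109, 0.0312]
tcp_rot: [2.328, 2.109, 0.0]
wrist_force: [0.3, 0.3, 0.7]
finger_gap: 0.0383
gripper_force: 0.0
clock: 9.83
eef_pos: [0.5198, -0.2112, 0.1563]
tcp_rot: [2.325, 2.107, 0.002]
wrist_force: [-0.5, -0.1, -0.8]
finger_gap: 0.0384
gripper_force: 0.0
```

View pics/w7.png

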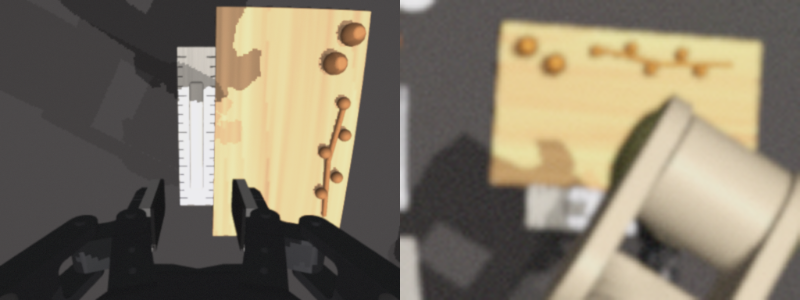

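The wrist view shows the released ruler (columns 178–215, rows 47–205) against the board edge, with nothing disturbed on the board. I check this numerically.

```bash
python3 - <<'E'
from meas import *
s=np.load("s7.npy",allow_pickle=True).item();a=np.load("w7.npy");g=cv2.GaussianBlur(cv2.cvtColor(a,cv2.COLOR_RGB2GRAY),(3,3),0);c=cam("wrist",s);k=1.28
L,e=line(g,(178*k,50*k),(179*k,200*k));Rr,e2=line(g,(215*k,50*k),(214*k,200*k),4)
B1,e3=line(g,(216.5*k,12*k),(216*k,44*k),4);B2,_=line(g,(213.5*k,208*k),(213*k,233*k),4)
l=plane(c,L,.008);r=plane(c,Rr,.008);b1=plane(c,B1,.01);b2=plane(c,B2,.01)
print(e,e2,e3,L,Rr,B1,B2)
by=(b1[0]-b2[1]);by/=np.linalg.norm(by);n=np.array([by[1],-by[0],0])
print("yaw ruler L,R",yaw(*l),yaw(*r),"board",yaw(b1[0],b2[1]),"width",(r-l)@n)
print("left edge from board (want -40)",(l-b2[1])@n*1000,"right",(r-b2[1])@n*1000)
ends=plane(c,np.array([[196,47.5],[196,205]])*k,.008);be=plane(c,np.array([[216,7],[213,236]])*k,.01)
print("ends along",(ends-be.mean(0))@by,"board",(be-be.mean(0))@by)
E
```

```text
0.15 0.25 0.12 [[225.97836304  64.        ]
 [229.59033203 256.        ]] [[274.91589355  64.        ]
 [271.97421265 256.        ]] [[276.63604736  15.36      ]
 [275.49563599  56.32      ]] [[272.61193848 266.24      ]
 [272.28115845 298.24      ]]
yaw ruler L,R -5.73555836981846 -5.683739314917044 board -5.645935300219518 width [0.03949299 0.03964672]
left edge from board (want -40) [-40.26405973 -40.53003099] right [-0.77107332 -0.88331237]
ends along [ 0.09129732 -0.08786146] board [ 0.12998317 -0.12998317]
```

The ruler is flush to within about 0.6 mm, parallel within 0.1°, and centred within 2 mm.

```bash
python3 -c "
from workcell import workorder
print(workorder.sign_off())"
```

```text
the job is handed in; nothing more can be done
None
```

The ruler lies flat on the bench, grip up and let go, against the board's robot-facing edge (gap about 0.6 mm, parallel within 0.1°, centred within 2 mm by the wrist camera); the twig and capsules on the board look undisturbed, and the job is handed in with no verdict returned.

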